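Try a repaired lamp module in the hold-to-test bayonet socket

TASK

Try the repaired lamp module in the test box: pick up the module standing on the bench, enter its two lugs in the two slots of the box's bayonet socket, push it in against the spring and twist it clockwise (seen from above) right up to the stop, just under a quarter turn. The socket is hold-to-test and throws the module back when it is let go, so do not let go: finish still gripping the module and holding it seated against the stop. Keep the module upright and leave the screwdriver, solder spool and small bottle beside the box where they are.

Things in the scene. Friction and masses are not known exactly. Their poses are not given: they have to be found in the camera images.
- lamp_center (a point): Lamp module, loose, 78 mm tall, about 80 g, standing on its neck. Point on its axis half-way up (39 mm); z up the axis, x through its two lugs; a half turn looks the same. Black grip block at heights 30 to 48 mm, 40 mm long in x, with ribbed flats 36 mm apart in y: grip across these. Below it a flange 42 mm wide (26 to 30 mm), above it a white domed lens 33 mm wide.
- lamp_neck (a point): Centre of the module's bottom end; axes as lamp_center. Above it the round neck, 25.6 mm in diameter, 26 mm long, tapered to 19 mm over the last 4.5 mm. Two metal lugs stand out of the neck along +x and -x: 7 mm wide in y, at heights 8 to 13 mm, their ends 46 mm apart.
- socket_mouth (a point): Centre of the top face of the bayonet socket, a steel ring 54 mm wide on a square black flange on the test box, 56 mm above the bench; z up, x through its two entry slots. Its lip is 6 mm thick, 35 mm wide inside, with two entry slots 10 mm wide along +x and -x for the lugs (either way round). Lugs pushed fully below the lip can turn clockwise under it.
- cup_floor (a point): Centre of the brass floor of the sprung black cup in the socket, 13 mm below socket_mouth at rest; plunges and turns with the cup, x through the cup's two slots. Bore 28 mm, 12 mm deep, two slots 9.4 mm wide in line with the entry slots at rest. The neck's end rests on this floor; the lugs then still lie in the entry slots and turn only after 6 mm more of push.
- tester: Fixed grey test box, 120 x 100 mm, lid 45 mm above the bench. Origin on the bench below the socket's axis, axes as socket_mouth; the box reaches 70 mm to -x, 50 mm to +x and 50 mm to each side in y. On the strip towards -x are two small panel lamps and a rocker switch.
- carrier_press (a joint): How far the sprung cup is pushed down, m: 0 at rest, 0.010 at its end stop. The spring takes 3 N to start, 6 N at 0.006, 8 N at 0.010. The lugs are free to turn beyond 0.006; once turned they are caught under the lip and it stays there or deeper.
- carrier_turn (a joint): How far the sprung cup is turned clockwise seen from above, rad: 0 at rest, 1.40 (80 degrees) at its stop. The return spring takes 0.08 N m at 0 and 0.22 N m at the stop and turns it back when let go. The module has up to about 0.1 rad of play in the cup, so the module must turn that much further.
- bottle: Small dark bottle with a red cap, 32 mm in diameter, 75 mm tall, standing on the bench behind the test box; leave alone
- driver: Grey precision screwdriver, 166 x 13 x 13 mm, lying on the bench in front of the test box; leave alone
- spool: Spool of solder with green flanges, 61 x 56 x 45 mm, on the bench left of the test box; leave alone
Mind the look-alikes: they are no part of the job. What is shaped like the part that bears lamp_center but pink or yellow is not meant.

How it is judged (in metres and radians):
On the way, in this order (a step that is already met when the one before it is completed fails the run):
1. the lamp module is lifted off the bench in the gripper (height (world z) of lamp_center above 0.07 m and contact force between the fingers and lamp above 1 N), for 0.2 s.
2. the module is in the socket, upright, pushed down against the spring and not yet turned (horizontal distance between lamp_center and socket_mouth below 0.005 m and angle between lamp_center's own z axis and vertical below 0.12 rad and value of joint carrier_press above 0.004 m and value of joint carrier_turn below 0.3 rad).
At the end, for the whole second after the job is handed in: The gripper still holds the module (finger contact over 2 N), which sits upright (within 0.12 rad) and centred (5 mm) in the socket, its centre less than 23 mm above the mouth, lugs below the lip, turned with the cup up to the stop (cup beyond 1.3 of 1.40 rad), and still (value of joint carrier_turn above 1.3 rad and value of joint carrier_press above 0.004 m and angle between the x axis of lamp_center and the x axis of socket_mouth, either way round above 1.25 rad and horizontal distance between lamp_center and socket_mouth below 0.005 m and z of lamp_center in the frame of socket_mouth below 0.023 m and angle between lamp_center's own z axis and vertical below 0.12 rad and contact force between the fingers and lamp above 2 N and linear speed of lamp below 0.02 m/s); the arm keeps its last pose, push and grip.
It fails at once if the lamp module is tipped over (angle between lamp_center's own z axis and vertical above 0.6 rad).
It fails at once if the screwdriver is moved (distance of driver from where it was at the start of the episode above 0.03 m).
It fails at once if the solder spool is moved (distance of spool from where it was at the start of the episode above 0.03 m).
It fails at once if the bottle is moved (distance of bottle from where it was at the start of the episode above 0.03 m).
It also fails if it takes over 42 s, if anything falls off the work surface, if the arm or the gripper's body presses on something with over 40 N, if the wrist force passes 120 N, or if a joint passes its speed limit or range.

ROBOT

A 6-joint arm with a two-finger parallel gripper is mounted at the origin on a cart in front of the work surface, level with it; the furniture and walls round the work are solid. World frame = base frame: x ahead of the robot, y to its left, z up, the work surface at z = 0. Lengths are in m, angles in degrees, forces in N, time in s.
With the tool pointing down it reaches from about 0.375 to 0.9 m from the base axis. Payload 3.1 kg.
Tool frame: the origin (TCP) lies on the centre line of the jaws, within the pads' length; the fingertips stand 25 mm ahead of it and the grasp point (between the pads) lies 6 mm ahead of it; z points along the fingers, y is the line along which they close (so a half turn about z gives the same grasp; the last joint's range is limited). The gripper opens to 87 mm and grips with 3 to 60 N. Pads are 19 mm wide; open, the fingers measure 117 mm over their backs; the gripper's body (75 mm by 190 mm) begins 51 mm behind the grasp point.
Start: joints at [61.45, 30.224, 82.088, -0, 67.689, -10.227], TCP at [0.196, 0.593, 0.248] pointing down, gripper open.
Joint ranges: [-176.69, 176.69], [-43.24, 126.21], [12.49, 139.97], [-82, 262], [0, 151.66], [-163.58, 163.58]. Speed limits (degrees/s): [159.86, 159.86, 180, 180, 180, 180].

INTERFACE

Orientations are given as a 3x3 rotation matrix whose columns are the frame's x, y, z axes.
In Python, from rig import read_state, capture, camera_params, hand_in gives the robot as it stands.
- The arm moves only by the tool apply_moves, never from a script. Its argument "rows" is a list of rows, each an object of numbers: "x", "y", "z": the shift along the tool's x, y, z in mm; "rx", "ry", "rz": the turn, a rotation vector about the tool's x, y, z in units of 6 degrees (1.0 is 6 degrees); "claw": the closure in counts, from 0 (fully open) to 255 (shut). A call has 1 to 10 rows; each row is the pose to reach, as a shift and turn from the pose commanded when the call began, along the tool's axes at that moment; what a row does not reach only later rows make up. A row lasts 1/8 s, in which the tool goes at most 62.5 mm and 10.7 degrees, less where a joint would pass 70% of its speed; a pose out of reach is approached as far as the arm can. A call with a gripper value outside its range is refused whole. The fingers move at their own pace and stop on an object; the grip force is fixed at half the most. Time passes only in rows, so rows that repeat a pose let the fingers close. It gives the time, the measured TCP pose, the force, the opening and the grip force at its end, in the units of the state.
- read_state(): the state, without advancing time (a new reading comes with each control period).
- capture(name): name is "scene" or "side" or "wrist"; returns (picture, depth): 400x640x3 uint8, red, green, blue; 400x640 float32, m along the optical axis (not along the pixel's ray), 0 where there is no reading.
- camera_params(name): a dict with "fx", "fy", "cx", "cy" (pixels), "xyz" and "orientation" of the camera in the world. Camera axes: x right, y up, looking along -z (the intrinsics and any distortion apply to the point x, -y, -z); pixel columns grow to the right and rows downward; lengths in m; the calibration is good to about 2 mm. A picture is of the moment at which its call begins: read the wrist's pose just before it. camera_params takes no time and is no camera call; for the wrist camera it gives the pose at the moment of the call.
- hand_in(): hands the job in; it is judged then, once.
The state is a dict: "time_s": time; "joint_positions": joint angles; "qvel": joint speeds; "tau": joint torques, N m; "position": TCP position; "tcp_rot": TCP orientation; "force": force on the tool from outside, world axes, zero at the start; "moment": the same for the moment, N m; "opening": opening from 0.0 (shut) to 1.0 (fully open); "grasp_force": force on a finger pad.
Only numpy, scipy, OpenCV 4.12 (cv2) and the standard library are available. Lean on these libraries where they do the work, as an engineer would, in place of code of your own. Each camera call takes 0.05 s, during which the arm holds its last target. There are 200 camera calls.

## Working session

There is one attempt and no reset: what is moved stays moved. The work goes in short steps, Python scripts to look and compute and a tool call to move; the robot and the scene stay as the last step left them, time stands still between calls to the robot, and variables do not carry over. Pictures are saved under pics/ and viewed, at most 10 in all, crops included, and the job is handed in when it is done.

Besides the shell and the picture viewer there is one more tool, called as name(argument=value, ...) on one line, values as JSON. apply_moves: Moves the arm, as the interface text tells. Its arguments: {"type":"object","properties":{"rows":{"type":"array"}},"required":["rows"]}

```bash
mkdir -p pics; ls; cat > h.py <<'E'
import numpy as np, cv2
from rig import read_state, capture, camera_params
def save(n,im): cv2.imwrite('pics/'+n, cv2.cvtColor(np.ascontiguousarray(im),cv2.COLOR_RGB2BGR))
def ray(p,u,v):
    R=np.array(p['orientation']); d=np.array([(u-p['cx'])/p['fx'],-(v-p['cy'])/p['fy'],-1.]); return np.array(p['xyz']),R@d
def onplane(p,u,v,z):
    o,d=ray(p,u,v); return o+d*(z-o[2])/d[2]
def proj(p,X):
    c=np.array(p['orientation']).T@(np.array(X)-np.array(p['xyz'])); return p['cx']+p['fx']*c[0]/-c[2], p['cy']-p['fy']*c[1]/-c[2]
def depthpts(p,D):
    v,u=np.mgrid[0:D.shape[0],0:D.shape[1]]
    C=np.stack([(u-p['cx'])/p['fx']*D,-(v-p['cy'])/p['fy']*D,-D],-1)
    return C@np.array(p['orientation']).T+np.array(p['xyz'])
E
python3 - <<'E'
from h import *
for n in('scene','side'):
    im,d=capture(n); save(n+'1.png',im); np.savez(n+'1.npz',im=im,d=d); print(n,camera_params(n))
print(camera_params('wrist')); print(read_state())
E
```

```text
pics
scene {'fx': 489.8118223640353, 'fy': 489.8118223640353, 'cx': 324.89510531303034, 'cy': 192.91233563521973, 'xyz': array([-0.06981507, -0.64914088,  0.69346146]), 'orientation': array([[ 0.69057245,  0.39295284, -0.60720488],
       [-0.72314907,  0.39004809, -0.57001571],
       [ 0.01284981,  0.83273679,  0.55351994]])}
side {'fx': 459.76865844920127, 'fy': 459.76865844920127, 'cx': 314.89190670638845, 'cy': 186.96336622580873, 'xyz': array([ 0.83298116, -0.92344331,  0.78266693]), 'orientation': array([[ 9.75966184e-01, -1.31852858e-01,  1.73507439e-01],
       [ 2.17920389e-01,  5.93581970e-01, -7.74707138e-01],
       [-8.43537031e-04,  7.93898778e-01,  6.08049356e-01]])}
{'fx': 280.6727410847867, 'fy': 280.6727410847867, 'cx': 324.31276296331544, 'cy': 200.44688395238077, 'xyz': array([0.13072534, 0.61435094, 0.38366866]), 'orientation': array([[ 0.31435623, -0.91909844, -0.2375673 ],
       [ 0.94930391,  0.30395824,  0.08019648],
       [-0.00149792, -0.25073383,  0.96805491]])}
{'time_s': 0.1, 'joint_positions': array([ 6.14503620e+01,  3.02744851e+01,  8.21501309e+01,  4.52481382e-04,
        6.76887307e+01, -1.02280890e+01]), 'qvel': array([ 0.02617531, -0.1772002 , -0.18423507,  0.13956688,  0.03909344,
       -0.09989961]), 'tau': array([-1.79549384e-04, -4.40989316e+01, -1.77153289e+01,  6.35159528e-02,
        5.33460465e-02, -1.78975716e-05]), 'position': array([0.19614682, 0.59277309, 0.24665434]), 'tcp_rot': array([[-9.49306203e-01,  3.14351440e-01, -9.51872650e-04],
       [ 3.14352677e-01,  9.49304686e-01, -1.73422793e-03],
       [ 3.58460120e-04, -1.94553705e-03, -9.99998043e-01]]), 'force': array([ 0.54412913,  0.30379106, -0.34177633]), 'moment': array([-0.06674907, -0.00065783, -0.01857184]), 'grasp_force': 0.0, 'opening': 0.9967891101281736}
```

View pics/scene1.png

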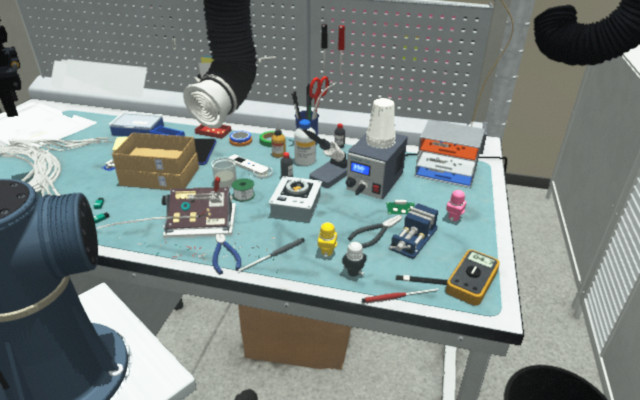

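View pics/side1.png

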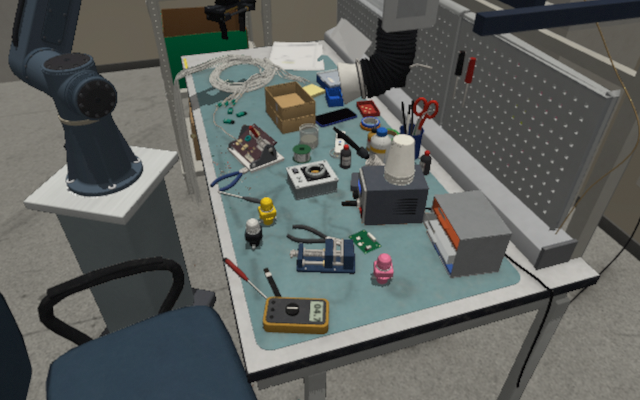

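The scene view shows three module shapes: yellow at (328,239), pink at (456,205), and black with a white lens at (354,259). In the side view the black one is at (254,233). I choose black/white. The test box with the steel ring is at scene (297,190), side (315,170). Next I measure both and check the choice in a crop.

```bash
python3 - <<'E'
from h import *
cr=[]
for n,b1,b2 in(('scene',(335,235,375,285),(262,165,330,225)),('side',(238,210,272,252),(280,150,345,205))):
    f=np.load(n+'1.npz'); im,d=f['im'],f['d']; p=camera_params(n); P=depthpts(p,d)
    for b in(b1,b2):
        c=im[b[1]:b[3],b[0]:b[2]]; cr.append(cv2.resize(c,(390,290),interpolation=cv2.INTER_CUBIC))
    x0,y0,x1,y1=b1; Q=P[y0:y1,x0:x1]; m=(Q[...,2]>.012)&(Q[...,2]<.1)&(d[y0:y1,x0:x1]>0)
    hsv=cv2.cvtColor(im,cv2.COLOR_RGB2HSV)[y0:y1,x0:x1]; lens=m&(hsv[...,2]>150)&(hsv[...,1]<60)
    print(n,'mod top',Q[m][:,2].max(),'med',np.median(Q[m],0))
    vs,us=np.nonzero(lens); print('lens px',us.mean()+x0,vs.mean()+y0, 'at z.064',onplane(p,us.mean()+x0,vs.mean()+y0,.064), len(us))
    x0,y0,x1,y1=b2; Q=P[y0:y1,x0:x1]; m=(abs(Q[...,2]-.056)<.003); print('ring',m.sum(),Q[m].mean(0),Q[m].min(0),Q[m].max(0))
    m2=(abs(Q[...,2]-.045)<.004); h=Q[m2][:,:2].astype(np.float32); print('lid',m2.sum(),cv2.minAreaRect(h))
save('crop.png',np.vstack([np.hstack(cr[:2]),np.hstack(cr[2:])]))
E
```

```text
scene mod top 0.0799043084015082 med [ 0.50578899 -0.18918998  0.04834657]
lens px 354.96938775510205 250.35714285714286 at z.064 [ 0.51428172 -0.18471504  0.064     ] 196
ring 171 [0.6024678  0.07794462 0.05622731] [0.54194032 0.05206656 0.05302418] [0.63317349 0.10564602 0.0589888 ]
lid 897 ((0.6196542978286743, 0.09186111390590668), (0.1878814995288849, 0.11229276657104492), 37.93461608886719)
side mod top 0.08147487391006869 med [ 0.52285253 -0.18677178  0.04741157]
lens px 252.05714285714285 221.84285714285716 at z.064 [ 0.51365394 -0.17064569  0.064     ] 70
ring 154 [0.60986179 0.08412586 0.05623167] [0.55134086 0.03113141 0.05300516] [0.67246748 0.19133206 0.05891884]
lid 713 ((0.6077772974967957, 0.06850536912679672), (0.16511854529380798, 0.23599787056446075), 9.706490516662598)
```

View pics/crop.png

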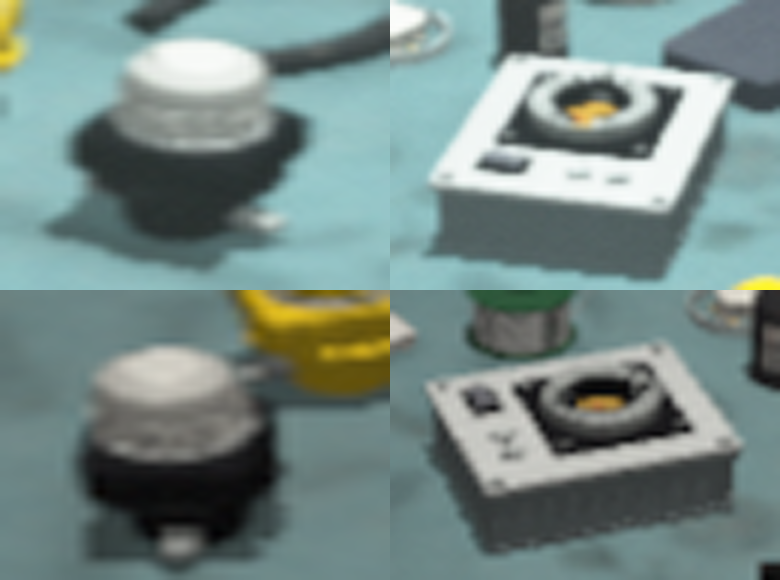

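```bash
python3 - <<'E'
from h import *
p=camera_params('scene'); q=camera_params('side')
C=[onplane(p,(u-390)*68/390+262,v*60/290+165,.045)[:2] for u,v in((510,55),(735,75),(670,210),(435,180))]
C2=[onplane(q,(u-390)*65/390+280,(v-290)*55/290+150,.045)[:2] for u,v in((428,383),(660,343),(742,447),(495,490))]
for c in(C,C2):
    c=np.array(c); print(c.round(3), np.linalg.norm(c-np.roll(c,-1,0),axis=1).round(3), c.mean(0)); e=np.roll(c,-1,0)-c; print(np.degrees(np.arctan2(e[:,1],e[:,0])))
print('lug',onplane(p,362.2,272.9,.0105),onplane(q,253.5,246.5,.0105))
for cam,u,v in((p,328,230),(q,267,205)): print('yellow top',onplane(cam,u,v,.064))
E
```

```text
[[ 0.621  0.145]
 [ 0.677  0.062]
 [ 0.573 -0.003]
 [ 0.523  0.082]] [0.1   0.123 0.098 0.117] [0.59859766 0.07171842]
[ -56.38379282 -148.20632387  120.095165     32.74744983]
[[0.525 0.086]
 [0.623 0.146]
 [0.678 0.061]
 [0.579 0.002]] [0.115 0.101 0.116 0.099] [0.6013031  0.07389044]
[  31.67306937  -57.03428364 -149.305708    122.65994846]
lug [ 0.52099783 -0.20154657  0.0105    ] [ 0.52144633 -0.19690244  0.0105    ]
yellow top [ 0.52425405 -0.10196878  0.064     ]
yellow top [ 0.52937324 -0.10400503  0.064     ]
```

apply_moves(rows=[{"x": -545,"y": -636,"z": 40,"rz": 8.6,"claw": 0},{"x": -545,"y": -636,"z": 40,"rz": 8.6,"claw": 0},{"x": -545,"y": -636,"z": 40,"rz": 8.6,"claw": 0},{"x": -545,"y": -636,"z": 40,"rz": 8.6,"claw": 0},{"x": -545,"y": -636,"z": 40,"rz": 8.6,"claw": 0},{"x": -545,"y": -636,"z": 40,"rz": 8.6,"claw": 0},{"x": -545,"y": -636,"z": 40,"rz": 8.6,"claw": 0},{"x": -545,"y": -636,"z": 40,"rz": 8.6,"claw": 0},{"x": -545,"y": -636,"z": 40,"rz": 8.6,"claw": 0},{"x": -545,"y": -636,"z": 40,"rz": 8.6,"claw": 0}])

```text
validation failed for argument at $.ro...
```

apply_moves(rows=[{"x": -39,"y": -45,"z": 3,"rx": 0,"ry": 0,"rz": 0.8,"claw": 0},{"x": -78,"y": -90,"z": 6,"rx": 0,"ry": 0,"rz": 1.6,"claw": 0}])

```text
time_s: 0.35
position: [0.2422, 0.4822, 0.2409]
tcp_rot: [[-0.883, 0.469, -0.0], [0.469, 0.883, -0.001], [-0.0, -0.001, -1.0]]
force: [0.5, 0.7, 0.5]
opening: 0.999
grasp_force: 0.0
```

apply_moves(rows=[{"x": -551,"y": -459,"z": 35,"rx": 0,"ry": 0,"rz": 7,"claw": 0},{"x": -551,"y": -459,"z": 35,"rx": 0,"ry": 0,"rz": 7,"claw": 0},{"x": -551,"y": -459,"z": 35,"rx": 0,"ry": 0,"rz": 7,"claw": 0},{"x": -551,"y": -459,"z": 35,"rx": 0,"ry": 0,"rz": 7,"claw": 0},{"x": -551,"y": -459,"z": 35,"rx": 0,"ry": 0,"rz": 7,"claw": 0},{"x": -551,"y": -459,"z": 35,"rx": 0,"ry": 0,"rz": 7,"claw": 0},{"x": -551,"y": -459,"z": 35,"rx": 0,"ry": 0,"rz": 7,"claw": 0},{"x": -551,"y": -459,"z": 35,"rx": 0,"ry": 0,"rz": 7,"claw": 0},{"x": -551,"y": -459,"z": 35,"rx": 0,"ry": 0,"rz": 7,"claw": 0},{"x": -551,"y": -459,"z": 35,"rx": 0,"ry": 0,"rz": 7,"claw": 0}])

```text
time_s: 1.6
position: [0.4792, -0.0964, 0.2108]
tcp_rot: [[-0.343, 0.94, -0.0], [0.94, 0.343, 0.0], [0.0, -0.0, -1.0]]
force: [0.4, 0.9, 0.3]
opening: 1.002
grasp_force: 0.0
```

apply_moves(rows=[{"x": -46,"y": 2,"z": 5,"rx": 0,"ry": 0,"rz": 0,"claw": 0},{"x": -92,"y": 3,"z": 10,"rx": 0,"ry": 0,"rz": 0,"claw": 0},{"x": -92,"y": 3,"z": 10,"rx": 0,"ry": 0,"rz": 0,"claw": 0},{"x": -92,"y": 3,"z": 10,"rx": 0,"ry": 0,"rz": 0,"claw": 0}])

```text
time_s: 2.1
position: [0.5124, -0.1791, 0.2005]
tcp_rot: [[-0.343, 0.939, -0.002], [0.939, 0.343, 0.001], [0.002, -0.001, -1.0]]
force: [-0.1, 0.5, -0.0]
opening: 1.001
grasp_force: 0.0
```

```bash
python3 - <<'E'
from h import *
s=read_state(); p=camera_params('wrist'); im,d=capture('wrist'); np.savez('w1.npz',im=im,d=d); import pickle; pickle.dump(p,open('w1.pkl','wb'))
print(s['position'],s['tcp_rot'],s['joint_positions'])
print('pred module px',proj(p,[.514,-.182,.06]))
save('w1.png',im)
E
```

```text
[ 0.51239885 -0.17907004  0.20050919] [[-0.34277873  0.93941417 -0.00194084]
 [ 0.93941389  0.34278171  0.0014934 ]
 [ 0.00206821 -0.00131135 -0.999997  ]] [-3.10717990e+01  2.75639160e+01  9.66252513e+01  1.91855450e-02
  5.59502427e+01 -5.11289429e+01]
pred module px (np.float64(325.5855594742362), np.float64(200.58087742591576))
```

View pics/w1.png

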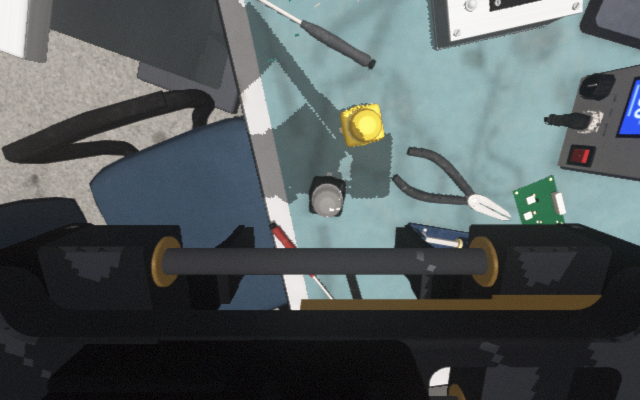

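The black/white module is at (326,197) with the yellow one at (363,125). Now its orientation and centre.

```bash
python3 - <<'E'
from h import *; import pickle
f=np.load('w1.npz'); im,d=f['im'],f['d']; p=pickle.load(open('w1.pkl','rb')); P=depthpts(p,d)
x0,y0,x1,y1=296,165,356,222
Q=P[y0:y1,x0:x1].reshape(-1,3)
for lo,hi in((.024,.034),(.040,.053),(.055,.085)):
    m=(Q[:,2]>lo)&(Q[:,2]<hi); q=Q[m]; print(lo,m.sum(),np.median(q,0),q.min(0),q.max(0),cv2.minAreaRect(q[:,:2].astype(np.float32)))
c=im[y0:y1,x0:x1]; h=cv2.cvtColor(c,cv2.COLOR_RGB2HSV)
k=((h[...,2]<70)&(P[y0:y1,x0:x1,2]>.02)).astype(np.uint8); l=((P[y0:y1,x0:x1,2]>.053)&(h[...,2]>70)).astype(np.uint8)
o=(k|l)
cs=max(cv2.findContours(o,0,2)[0],key=cv2.contourArea)
r=cv2.minAreaRect(cs); print('px rect',r)
b=cv2.boxPoints(r)+[x0,y0]; B=np.array([onplane(p,u,v,.045)[:2] for u,v in b]); print(B,B.mean(0)); e=np.roll(B,-1,0)-B; print(np.linalg.norm(e,axis=1),np.degrees(np.arctan2(e[:,1],e[:,0])))
v,u=np.nonzero(l); print('lens',onplane(p,u.mean()+x0,v.mean()+y0,.064),l.sum())
big=cv2.resize(c,None,fx=8,fy=8,interpolation=cv2.INTER_CUBIC); big2=np.clip(big.astype(float)*2.2,0,255).astype(np.uint8)
save('w1c.png',big2)
E
```

```text
0.024 46 [ 0.50601905 -0.16945726  0.02954062] [ 0.49475322 -0.19296975  0.02682795] [ 0.53547317 -0.16106344  0.03392445] ((0.5128389596939087, -0.17385420203208923), (0.04068941995501518, 0.025909872725605965), 19.942577362060547)
0.04 456 [ 0.5087719  -0.16841704  0.0467769 ] [ 0.4948244  -0.20369483  0.04001832] [ 0.53607346 -0.15935172  0.05223965] ((0.5153300762176514, -0.1814601719379425), (0.03697197139263153, 0.04006993770599365), 12.258890151977539)
0.055 772 [ 0.51404877 -0.17838697  0.07467562] [ 0.49987416 -0.19515586  0.05503888] [ 0.53095276 -0.16605413  0.07962431] ((0.515136182308197, -0.1808588206768036), (0.030373092740774155, 0.029091311618685722), 23.48994255065918)
px rect ((29.93368911743164, 31.064987182617188), (35.63981246948242, 41.35660171508789), 11.888657569885254)
[[ 0.49819817 -0.20630173]
 [ 0.49213776 -0.16131124]
 [ 0.52933585 -0.15603628]
 [ 0.53684113 -0.20112819]] [ 0.51412823 -0.18119436]
[0.04539684 0.03757025 0.04571224 0.03898775] [  97.67180994    8.07113796  -80.55008486 -172.37454314]
lens [ 0.51489819 -0.18066649  0.064     ] 801
```

View pics/w1c.png

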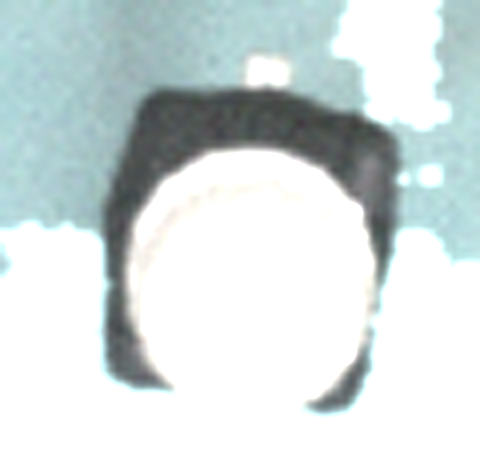

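```bash
python3 - <<'E'
from h import *; import pickle
p=pickle.load(open('w1.pkl','rb'))
c=np.array([.515,-.181])
for u,v in((329.5,173.75),(329.5,172.5)):
    a=onplane(p,u,v,.012)[:2]-c; print(np.linalg.norm(a),np.degrees(np.arctan2(a[1],a[0])))
# top edge of block corners on z=.048 top or flange
for a,b in(((150,95),(390,135)),((395,160),(370,370)),((107,230),(110,360))):
    A=onplane(p,296+a[0]/8,165+a[1]/8,.048);B=onplane(p,296+b[0]/8,165+b[1]/8,.048);e=B-A;print(np.degrees(np.arctan2(e[1],e[0])))
E
```

```text
0.019741619665784922 100.06228215647155
0.021191110158901946 100.77015227348797
10.485462933503229
-75.5630652422531
-69.42207077960605
```

apply_moves(rows=[{"x": -3,"y": 2,"z": 40,"rx": 0,"ry": 0,"rz": 0.8,"claw": 0},{"x": -3,"y": 2,"z": 80,"rx": 0,"ry": 0,"rz": 1.5,"claw": 0},{"x": -3,"y": 2,"z": 110,"rx": 0,"ry": 0,"rz": 1.5,"claw": 0},{"x": -3,"y": 2,"z": 130,"rx": 0,"ry": 0,"rz": 1.5,"claw": 0},{"x": -3,"y": 2,"z": 138,"rx": 0,"ry": 0,"rz": 1.5,"claw": 0},{"x": -3,"y": 2,"z": 138,"rx": 0,"ry": 0,"rz": 1.5,"claw": 0},{"x": -3,"y": 2,"z": 138,"rx": 0,"ry": 0,"rz": 1.5,"claw": 0}])

```text
time_s: 3.02
position: [0.5167, -0.1818, 0.064]
tcp_rot: [[-0.193, 0.981, 0.001], [0.981, 0.193, -0.001], [-0.001, 0.001, -1.0]]
force: [-0.9, -0.6, 1.2]
opening: 1.002
grasp_force: 0.0
```

```bash
python3 - <<'E'
from h import *
s=read_state(); p=camera_params('wrist'); im,d=capture('wrist')
R=s['tcp_rot']; t=s['position']
P=depthpts(p,d); print(t, R[:,0])
m=(P[...,2]>.057)&(P[...,2]<.085)&(np.hypot(P[...,0]-.515,P[...,1]+.181)<.022); print('lens',m.sum(),P[m].mean(0)); v,u=np.nonzero(m); print(u.mean(),v.mean(), onplane(p,u.mean(),v.mean(),.066))
save('w2.png',im[120:330,200:480].repeat(2,0).repeat(2,1))
E
```

```text
[ 0.51671515 -0.18178546  0.06404847] [-0.19258525  0.98127961 -0.00111959]
lens 1368 [ 0.51446061 -0.17698407  0.07078768]
323.0080409356725 257.25584795321635 [ 0.51493255 -0.17948563  0.066     ]
```

View pics/w2.png

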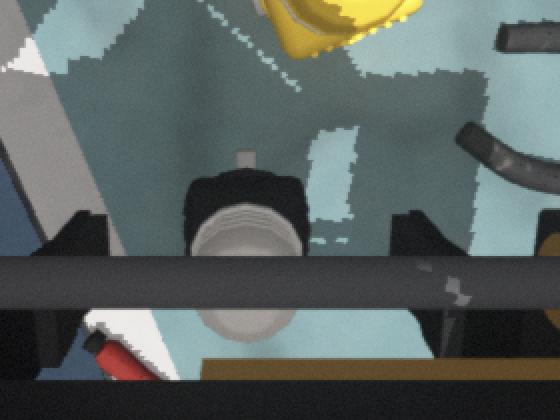

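The module sits between the open fingers with its flats parallel to the pads. I go down 7 mm more and close.

apply_moves(rows=[{"x": 1,"y": -2,"z": 4,"rx": 0,"ry": 0,"rz": 0,"claw": 0},{"x": 1,"y": -2,"z": 7,"rx": 0,"ry": 0,"rz": 0,"claw": 0},{"x": 1,"y": -2,"z": 7,"rx": 0,"ry": 0,"rz": 0,"claw": 100},{"x": 1,"y": -2,"z": 7,"rx": 0,"ry": 0,"rz": 0,"claw": 200},{"x": 1,"y": -2,"z": 7,"rx": 0,"ry": 0,"rz": 0,"claw": 200},{"x": 1,"y": -2,"z": 7,"rx": 0,"ry": 0,"rz": 0,"claw": 200},{"x": 1,"y": -2,"z": 7,"rx": 0,"ry": 0,"rz": 0,"claw": 200},{"x": 1,"y": -2,"z": 7,"rx": 0,"ry": 0,"rz": 0,"claw": 200}])

```text
time_s: 4.08
position: [0.5143, -0.1813, 0.0562]
tcp_rot: [[-0.192, 0.981, 0.001], [0.981, 0.192, -0.0], [-0.0, 0.001, -1.0]]
force: [-0.5, 0.6, 0.6]
opening: 0.412
grasp_force: 29.9
```

apply_moves(rows=[{"x": 0,"y": 0,"z": -20,"rx": 0,"ry": 0,"rz": 0,"claw": 200},{"x": 0,"y": 0,"z": -60,"rx": 0,"ry": 0,"rz": 0,"claw": 200},{"x": 0,"y": 0,"z": -110,"rx": 0,"ry": 0,"rz": 0,"claw": 200},{"x": 0,"y": 0,"z": -160,"rx": 0,"ry": 0,"rz": 0,"claw": 200},{"x": 0,"y": 0,"z": -160,"rx": 0,"ry": 0,"rz": 0,"claw": 200},{"x": 0,"y": 0,"z": -160,"rx": 0,"ry": 0,"rz": 0,"claw": 200}])

```text
time_s: 4.82
position: [0.5133, -0.1808, 0.2155]
tcp_rot: [[-0.192, 0.981, -0.001], [0.981, 0.192, 0.001], [0.001, -0.001, -1.0]]
force: [0.5, 0.6, -1.4]
opening: 0.411
grasp_force: 29.9
```

```bash
python3 - <<'E'
from h import *
H={}
for n in('scene','side'):
    d=np.load(n+'1.npz')['d']; P=depthpts(camera_params(n),d)[d>0]
    for q in P[(abs(P[:,0]-.65)<.2)&(abs(P[:,1]-.1)<.2)&(P[:,2]<.5)]:
        k=(int((q[0]-.45)/.04),int((q[1]+.1)/.04)); H[k]=max(H.get(k,0),q[2])
print('y:',[round(-.08+.04*j,2) for j in range(10)])
for i in range(10): print(round(.47+.04*i,2),[int(1000*H.get((i,j),0)) for j in range(10)])
E
```

```text
y: [-0.08, -0.04, 0.0, 0.04, 0.08, 0.12, 0.16, 0.2, 0.24, 0.28]
0.47 [6, 16, 6, 7, 6, 81, 81, 74, 6, 7]
0.51 [80, 14, 7, 7, 48, 6, 39, 40, 63, 66]
0.55 [82, 7, 47, 50, 54, 48, 41, 40, 64, 64]
0.59 [12, 7, 48, 60, 60, 57, 47, 40, 7, 62]
0.63 [13, 7, 6, 58, 184, 178, 48, 36, 16, 17]
0.67 [6, 6, 6, 49, 187, 184, 73, 77, 14, 15]
0.71 [6, 48, 110, 498, 499, 156, 20, 7, 6, 77]
0.75 [498, 120, 499, 499, 122, 127, 24, 128, 127, 109]
0.79 [499, 499, 226, 220, 94, 100, 24, 128, 126, 169]
0.83 [6, 499, 498, 226, 118, 49, 5, 6, 87, 201]
```

```bash
python3 - <<'E'
from h import *
for n in('scene','side'):
    d=np.load(n+'1.npz')['d']; P=depthpts(camera_params(n),d)
    m=(d>0)&(abs(P[...,0]-.66)<.09)&(abs(P[...,1]-.1)<.12)&(P[...,2]>.085)&(P[...,2]<.5)
    v,u=np.nonzero(m); o=np.argsort(P[m][:,2])[::-1]
    print(n,m.sum()); 
    for i in o[::max(1,len(o)//22)]: print(u[i],v[i],P[v[i],u[i]].round(3))
E
```

```text
scene 572
302 129 [0.646 0.099 0.184]
308 132 [0.662 0.096 0.172]
313 133 [0.683 0.1   0.161]
310 138 [0.673 0.101 0.15 ]
319 139 [0.702 0.098 0.138]
325 140 [0.724 0.099 0.127]
325 144 [0.719 0.094 0.12 ]
355 152 [0.743 0.016 0.118]
357 154 [0.741 0.008 0.116]
361 155 [ 0.747 -0.001  0.115]
349 153 [0.735 0.028 0.113]
359 158 [ 0.736 -0.003  0.112]
354 157 [0.733 0.01  0.11 ]
358 159 [ 0.736 -0.001  0.108]
327 147 [0.731 0.098 0.105]
348 157 [0.733 0.029 0.102]
365 163 [ 0.745 -0.016  0.1  ]
351 161 [0.731 0.017 0.097]
354 163 [0.732 0.008 0.095]
300 136 [0.742 0.208 0.092]
347 162 [0.729 0.028 0.09 ]
355 165 [0.736 0.008 0.087]
side 421
374 14 [0.744 0.015 0.5  ]
338 129 [0.665 0.102 0.177]
338 133 [0.667 0.093 0.171]
344 135 [0.682 0.098 0.164]
340 136 [0.671 0.101 0.158]
349 139 [0.695 0.101 0.152]
352 140 [0.702 0.107 0.146]
347 143 [0.69  0.1   0.139]
354 146 [0.709 0.1   0.133]
356 148 [0.715 0.099 0.128]
363 150 [0.734 0.1   0.123]
362 151 [0.731 0.1   0.12 ]
366 151 [0.741 0.105 0.118]
367 152 [0.744 0.102 0.117]
357 151 [0.718 0.104 0.116]
361 175 [0.743 0.001 0.114]
361 179 [ 0.745 -0.014  0.113]
364 155 [0.738 0.097 0.11 ]
362 156 [0.733 0.096 0.107]
367 156 [0.745 0.104 0.104]
373 138 [0.749 0.205 0.1  ]
372 139 [0.746 0.21  0.093]
369 157 [0.749 0.127 0.086]
```

The depth shows a soldering iron handle along y≈0.10, from x 0.646 (z 0.184) backwards, close to the socket. I keep clear of it and look at the socket from the other side.

apply_moves(rows=[{"x": 35,"y": 35,"z": 0,"rx": 0,"ry": 0,"rz": -1,"claw": 200},{"x": 70,"y": 70,"z": 10,"rx": 0,"ry": 0,"rz": -2,"claw": 200},{"x": 110,"y": 110,"z": 25,"rx": 0,"ry": 0,"rz": -3,"claw": 200},{"x": 145,"y": 145,"z": 35,"rx": 0,"ry": 0,"rz": -3.5,"claw": 200},{"x": 170,"y": 168,"z": 45,"rx": 0,"ry": 0,"rz": -3.5,"claw": 200},{"x": 170,"y": 168,"z": 45,"rx": 0,"ry": 0,"rz": -3.5,"claw": 200},{"x": 170,"y": 168,"z": 45,"rx": 0,"ry": 0,"rz": -3.5,"claw": 200},{"x": 170,"y": 168,"z": 45,"rx": 0,"ry": 0,"rz": -3.5,"claw": 200}])

```text
time_s: 5.82
position: [0.6455, 0.0168, 0.1706]
tcp_rot: [[-0.53, 0.848, -0.001], [0.848, 0.53, -0.0], [0.001, -0.001, -1.0]]
force: [-0.2, -0.5, 0.1]
opening: 0.41
grasp_force: 29.9
```

```bash
python3 - <<'E'
from h import *; import pickle
s=read_state(); p=camera_params('wrist'); im,d=capture('wrist'); np.savez('w3.npz',im=im,d=d); pickle.dump((p,s),open('w3.pkl','wb'))
print(s['position'],s['tcp_rot'][:,0],s['joint_positions'].round(1)); print(proj(p,[.6085,.078,.056]))
save('w3.png',im)
E
```

```text
[0.64549739 0.01678372 0.17061613] [-5.29843046e-01  8.48095440e-01  6.86225217e-04] [ -8.4  36.9  82.8  -0.   60.3 -40.4]
(np.float64(326.3664091172419), np.float64(124.3198944712826))
```

View pics/w3.png

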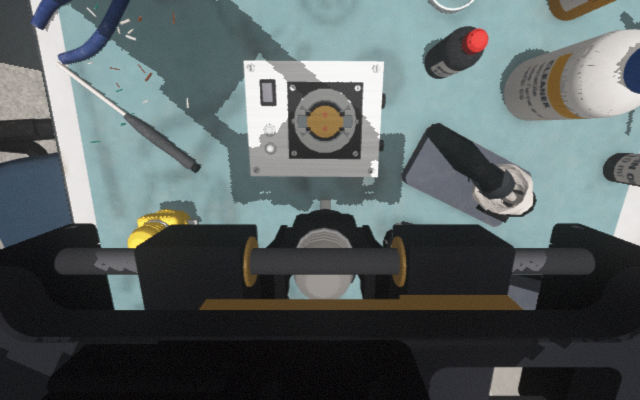

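The box is straight in view: ring at about (325,120), black flange (289..363, 82..159), slots left and right of the brass floor. The iron leans from (510,195) to (440,150). Next I measure the ring centre and axis angle.

```bash
python3 - <<'E'
from h import *; import pickle
f=np.load('w3.npz'); im,d=f['im'],f['d']; p,s=pickle.load(open('w3.pkl','rb'))
h=cv2.cvtColor(im,cv2.COLOR_RGB2HSV); P=depthpts(p,d)
def ang(B):
    e=np.roll(B,-1,0)-B; print('  c',B.mean(0).round(4),'len',np.linalg.norm(e,axis=1).round(4),'ang',np.degrees(np.arctan2(e[:,1],e[:,0])).round(1))
# lid by depth
m=((abs(P[...,2]-.05)<.012)&(np.hypot(P[...,0]-.6,P[...,1]-.073)<.1)).astype(np.uint8)
m=cv2.morphologyEx(m,cv2.MORPH_OPEN,np.ones((5,5)))
c=max(cv2.findContours(m,0,2)[0],key=cv2.contourArea); r=cv2.minAreaRect(c); print('lid',r); ang(np.array([onplane(p,*b,.045)[:2] for b in cv2.boxPoints(r)]))
# black flange
roi=np.zeros_like(m); roi[74:168,280:372]=1
k=((h[...,2]<75)&(roi>0)).astype(np.uint8); n,l,st,_=cv2.connectedComponentsWithStats(k); i=1+np.argmax(st[1:,4])
c=cv2.findContours((l==i).astype(np.uint8),0,2)[0]; r=cv2.minAreaRect(np.vstack(c)); print('flange',r,st[i]); ang(np.array([onplane(p,*b,.047)[:2] for b in cv2.boxPoints(r)]))
# ring
g=h[...,2]; ring=((g>85)&(h[...,1]<60)&(roi>0)).astype(np.uint8); ring[:85]=0;ring[157:]=0;ring[:,:291]=0;ring[:,361:]=0
n,l,st,_=cv2.connectedComponentsWithStats(ring); i=1+np.argmax(st[1:,4]); print(st[i])
c=max(cv2.findContours((l==i).astype(np.uint8),0,1)[0],key=cv2.contourArea); (u,v),rr=cv2.minEnclosingCircle(c); e=cv2.fitEllipse(c); print(u,v,rr,e); print(onplane(p,u,v,.056),onplane(p,*e[0],.056))
# brass floor
b=((h[...,0]>8)&(h[...,0]<28)&(h[...,1]>90)&(roi>0)).astype(np.uint8); n,l,st,ce=cv2.connectedComponentsWithStats(b); i=1+np.argmax(st[1:,4]); print('brass',st[i],ce[i],onplane(p,*ce[i],.043), cv2.minAreaRect(np.argwhere(l==i)[:,::-1].astype(np.float32)))
save('w3c.png',cv2.resize(im[72:172,275:378],None,fx=6,fy=6,interpolation=cv2.INTER_CUBIC)[:600])
E
```

```text
lid ((313.5, 118.5), (115.0, 139.0), 90.0)
  c [0.5973 0.0742] len [0.1191 0.0996 0.1314 0.0998] ang [  32.   -55.  -148.   117.9]
flange ((324.5, 120.0), (76.0, 73.0), 90.0) [ 288   82   74   77 1908]
  c [0.6057 0.0795] len [0.0631 0.0654 0.0674 0.0654] ang [  32.   -56.1 -148.   120.1]
[ 292   88   67   65 2011]
325.0 120.33333587646484 33.04216003417969 ((324.68719482421875, 119.9035873413086), (62.31106948852539, 63.96329116821289), 11.756730079650879)
[0.60573726 0.08018659 0.056     ] [0.60531956 0.08034582 0.056     ]
brass [307 105  36  33 874] [324.58810069 121.3215103 ] [0.60571821 0.0795434  0.043     ] ((324.60003662109375, 121.30001068115234), (34.435447692871094, 32.199378967285156), 26.56505012512207)
```

View pics/w3c.png

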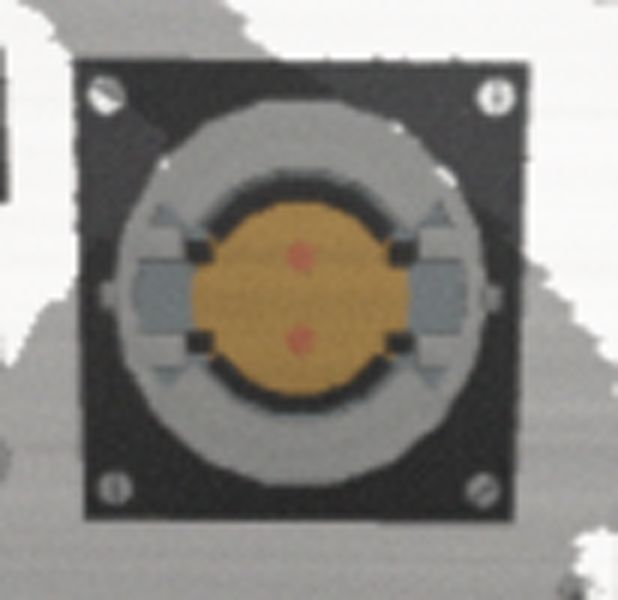

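```bash
python3 - <<'E'
from h import *; import pickle
f=np.load('w3.npz'); im,d=f['im'],f['d']; p,s=pickle.load(open('w3.pkl','rb'))
R=s['tcp_rot'];t=s['position']
for off,dz,n in(([.023,0],.0432,'lug tip top'),([.021,0],-.0085+.0,'lens'),([.0,0],-.0085,'lensc')):
    print(n,proj(p,t+R@np.array([off[0],off[1],dz])))
save('w3d.png',cv2.resize(im[190:310,265:385],None,fx=5,fy=5,interpolation=cv2.INTER_CUBIC))
E
```

```text
lug tip top (np.float64(325.1972206021936), np.float64(198.85153604694955))
lens (np.float64(325.5357624547663), np.float64(228.9630831350768))
lensc (np.float64(325.4891694309722), np.float64(268.20531691319286))
```

View pics/w3d.png

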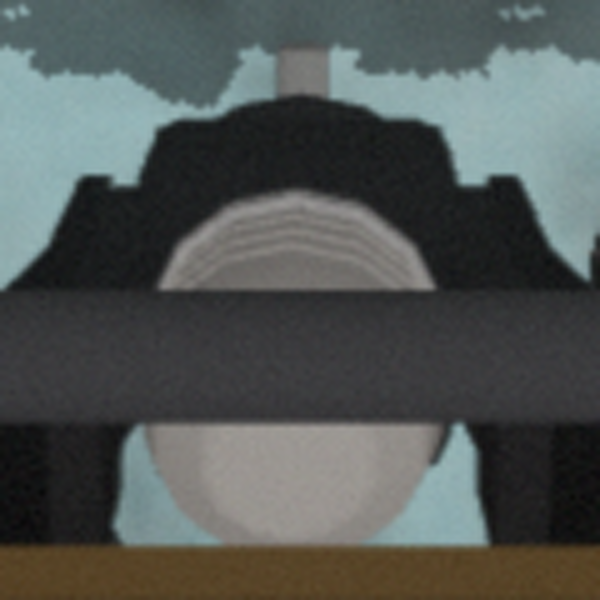

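The held lug projects within 0.4 px of prediction, so the camera and grip agree. Socket at (0.6058, 0.0800), slot axis 32°. I move above it, then come down slowly to find out whether the body meets the iron.

apply_moves(rows=[{"x": 25,"y": 0,"z": 0,"rx": 0,"ry": 0,"rz": 0,"claw": 200},{"x": 50,"y": 0,"z": 0,"rx": 0,"ry": 0,"rz": 0,"claw": 200},{"x": 75,"y": 0,"z": 0,"rx": 0,"ry": 0,"rz": 0,"claw": 200},{"x": 75,"y": 0,"z": 8,"rx": 0,"ry": 0,"rz": 0,"claw": 200},{"x": 75,"y": 0,"z": 16,"rx": 0,"ry": 0,"rz": 0,"claw": 200},{"x": 75,"y": 0,"z": 20,"rx": 0,"ry": 0,"rz": 0,"claw": 200},{"x": 75,"y": 0,"z": 20,"rx": 0,"ry": 0,"rz": 0,"claw": 200},{"x": 75,"y": 0,"z": 20,"rx": 0,"ry": 0,"rz": 0,"claw": 200}])

```text
time_s: 6.88
position: [0.6068, 0.081, 0.1511]
tcp_rot: [[-0.53, 0.848, 0.0], [0.848, 0.53, -0.0], [-0.0, 0.0, -1.0]]
force: [-0.0, 0.7, -0.6]
opening: 0.412
grasp_force: 29.9
```

apply_moves(rows=[{"x": 0,"y": 0,"z": 1,"rx": 0,"ry": 0,"rz": 0,"claw": 200},{"x": 0,"y": 0,"z": 2,"rx": 0,"ry": 0,"rz": 0,"claw": 200},{"x": 0,"y": 0,"z": 2,"rx": 0,"ry": 0,"rz": 0,"claw": 200}])

```text
time_s: 7.25
position: [0.6064, 0.0814, 0.1491]
tcp_rot: [[-0.531, 0.847, -0.0], [0.847, 0.531, 0.0], [0.0, 0.0, -1.0]]
force: [0.4, 0.7, -0.6]
opening: 0.409
grasp_force: 29.9
```

apply_moves(rows=[{"x": 0,"y": 0,"z": 1,"rx": 0,"ry": 0,"rz": 0,"claw": 200},{"x": 0,"y": 0,"z": 2,"rx": 0,"ry": 0,"rz": 0,"claw": 200},{"x": 0,"y": 0,"z": 2,"rx": 0,"ry": 0,"rz": 0,"claw": 200}])

```text
time_s: 7.62
position: [0.6063, 0.0815, 0.147]
tcp_rot: [[-0.531, 0.847, -0.0], [0.847, 0.531, 0.0], [0.0, -0.0, -1.0]]
force: [-0.0, -0.8, 0.3]
opening: 0.408
grasp_force: 29.9
```

apply_moves(rows=[{"x": 0,"y": 0,"z": 1,"rx": 0,"ry": 0,"rz": 0,"claw": 200},{"x": 0,"y": 0,"z": 2,"rx": 0,"ry": 0,"rz": 0,"claw": 200}])

```text
time_s: 7.88
position: [0.6064, 0.0814, 0.145]
tcp_rot: [[-0.531, 0.847, -0.0], [0.847, 0.531, -0.0], [0.0, -0.0, -1.0]]
force: [0.0, 0.2, -0.8]
opening: 0.411
grasp_force: 29.9
```

apply_moves(rows=[{"x": 0,"y": 0,"z": 1,"rx": 0,"ry": 0,"rz": 0,"claw": 200},{"x": 0,"y": 0,"z": 1.5,"rx": 0,"ry": 0,"rz": 0,"claw": 200}])

```text
time_s: 8.12
position: [0.6064, 0.0814, 0.1435]
tcp_rot: [[-0.531, 0.847, -0.0], [0.847, 0.531, -0.0], [0.0, -0.0, -1.0]]
force: [0.3, -0.2, -0.4]
opening: 0.414
grasp_force: 29.9
```

apply_moves(rows=[{"x": 0,"y": 0,"z": 1,"rx": 0,"ry": 0,"rz": 0,"claw": 200},{"x": 0,"y": 0,"z": 1.5,"rx": 0,"ry": 0,"rz": 0,"claw": 200}])

```text
time_s: 8.38
position: [0.6064, 0.0814, 0.142]
tcp_rot: [[-0.531, 0.847, -0.0], [0.847, 0.531, -0.0], [0.0, -0.0, -1.0]]
force: [0.2, 0.7, -1.4]
opening: 0.411
grasp_force: 29.9
```

```bash
python3 - <<'E'
from h import *
s=read_state(); print(s['force'],s['moment'],s['position'])
ims=[]
for n in('side','scene'):
    im,d=capture(n); p=camera_params(n); P=depthpts(p,d); u,v=map(int,proj(p,[.65,.09,.18])); ims.append(cv2.resize(im[v-40:v+40,u-50:u+50],(395,316),interpolation=cv2.INTER_CUBIC))
save('iron.png',np.clip(np.hstack(ims)*1.5,0,255).astype(np.uint8))
E
```

```text
[ 0.17990736  0.69031415 -1.37136154] [-0.04494598  0.01093512  0.00146106] [0.60640495 0.08143999 0.14202316]
```

View pics/iron.png

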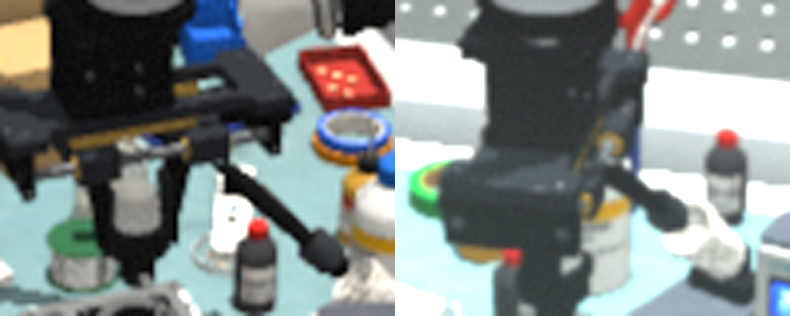

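The iron's end is right under the gripper's body, and there is no contact force yet. I carry on in small steps, watching the force. That was the last of the 10 pictures.

apply_moves(rows=[{"x": 0,"y": 0,"z": 1,"rx": 0,"ry": 0,"rz": 0,"claw": 200},{"x": 0,"y": 0,"z": 1.5,"rx": 0,"ry": 0,"rz": 0,"claw": 200}])

```text
time_s: 8.72
position: [0.6064, 0.0815, 0.1405]
tcp_rot: [[-0.531, 0.847, -0.0], [0.847, 0.531, -0.0], [0.0, -0.0, -1.0]]
force: [0.0, -0.5, 0.2]
opening: 0.417
grasp_force: 29.9
```

apply_moves(rows=[{"x": 0,"y": 0,"z": 1,"rx": 0,"ry": 0,"rz": 0,"claw": 200},{"x": 0,"y": 0,"z": 1.5,"rx": 0,"ry": 0,"rz": 0,"claw": 200}])

```text
time_s: 8.98
position: [0.6064, 0.0815, 0.139]
tcp_rot: [[-0.531, 0.847, -0.0], [0.847, 0.531, -0.0], [0.0, -0.0, -1.0]]
force: [0.2, -0.3, -0.6]
opening: 0.409
grasp_force: 29.9
```

apply_moves(rows=[{"x": 0,"y": 0,"z": 1,"rx": 0,"ry": 0,"rz": 0,"claw": 200},{"x": 0,"y": 0,"z": 1.5,"rx": 0,"ry": 0,"rz": 0,"claw": 200}])

```text
time_s: 9.22
position: [0.6064, 0.0815, 0.1375]
tcp_rot: [[-0.531, 0.847, -0.0], [0.847, 0.531, -0.0], [0.0, -0.0, -1.0]]
force: [-0.4, 0.0, -0.3]
opening: 0.41
grasp_force: 29.9
```

apply_moves(rows=[{"x": 0,"y": 0,"z": 1,"rx": 0,"ry": 0,"rz": 0,"claw": 200},{"x": 0,"y": 0,"z": 2,"rx": 0,"ry": 0,"rz": 0,"claw": 200}])

```text
time_s: 9.48
position: [0.6064, 0.0814, 0.1355]
tcp_rot: [[-0.531, 0.847, -0.0], [0.847, 0.531, -0.0], [-0.0, -0.0, -1.0]]
force: [0.4, 0.5, -0.6]
opening: 0.412
grasp_force: 29.9
```

apply_moves(rows=[{"x": 0,"y": 0,"z": 1,"rx": 0,"ry": 0,"rz": 0,"claw": 200},{"x": 0,"y": 0,"z": 2,"rx": 0,"ry": 0,"rz": 0,"claw": 200}])

```text
time_s: 9.72
position: [0.6064, 0.0814, 0.1335]
tcp_rot: [[-0.531, 0.847, -0.0], [0.847, 0.531, -0.0], [-0.0, -0.0, -1.0]]
force: [0.2, -0.5, -0.6]
opening: 0.413
grasp_force: 29.9
```

apply_moves(rows=[{"x": 0,"y": 0,"z": 1,"rx": 0,"ry": 0,"rz": 0,"claw": 200},{"x": 0,"y": 0,"z": 2,"rx": 0,"ry": 0,"rz": 0,"claw": 200}])

```text
time_s: 9.98
position: [0.6064, 0.0814, 0.1315]
tcp_rot: [[-0.531, 0.847, 0.0], [0.847, 0.531, 0.0], [-0.0, 0.0, -1.0]]
force: [-0.0, -0.0, -0.8]
opening: 0.414
grasp_force: 29.9
```

apply_moves(rows=[{"x": 0,"y": 0,"z": 1,"rx": 0,"ry": 0,"rz": 0,"claw": 200},{"x": 0,"y": 0,"z": 2,"rx": 0,"ry": 0,"rz": 0,"claw": 200},{"x": 0,"y": 0,"z": 3,"rx": 0,"ry": 0,"rz": 0,"claw": 200}])

```text
time_s: 10.35
position: [0.6064, 0.0815, 0.1285]
tcp_rot: [[-0.531, 0.847, 0.0], [0.847, 0.531, -0.0], [-0.0, 0.0, -1.0]]
force: [-0.5, 0.3, -0.8]
opening: 0.41
grasp_force: 29.9
```

```bash
python3 - <<'E'
from h import *
s=read_state(); print(s['force'],s['moment'],s['position']); R=s['tcp_rot'];t=s['position']
for n in('side','scene'):
    im,d=capture(n); p=camera_params(n); P=depthpts(p,d); 
    m=(d>0)&(P[...,0]>.62)&(P[...,0]<.75)&(abs(P[...,1]-.1)<.017)&(P[...,2]>.1)&(P[...,2]<.2)
    L=(P[m]-t)@R; print(n,m.sum()); o=np.argsort(L[:,1])
    for i in o[:60:4]: print(P[m][i].round(3),(L[i]*1000).round())
E
```

```text
[-0.50706497  0.32286271 -0.7964061 ] [-0.00502767  0.01436735 -0.03842924] [0.60644208 0.08145601 0.12851143]
side 471
[0.621 0.083 0.128] [-6. 14.  1.]
[0.627 0.084 0.15 ] [ -9.  18. -21.]
[0.622 0.092 0.138] [  1.  19. -10.]
[0.622 0.093 0.131] [ 1. 19. -3.]
[0.622 0.094 0.143] [  2.  20. -15.]
[0.626 0.087 0.126] [-6. 20.  3.]
[0.621 0.096 0.133] [ 4. 20. -4.]
[0.63  0.084 0.122] [-10.  21.   6.]
[0.625 0.092 0.154] [ -0.  21. -25.]
[0.629 0.086 0.136] [-8. 22. -8.]
[0.628 0.089 0.153] [ -6.  22. -25.]
[0.632 0.083 0.114] [-12.  23.  15.]
[0.623 0.099 0.177] [  6.  23. -48.]
[0.632 0.085 0.119] [-10.  24.  10.]
[0.631 0.087 0.149] [ -9.  24. -20.]
scene 220
[0.635 0.085 0.173] [-12.  26. -44.]
[0.658 0.085 0.198] [-24.  46. -69.]
[0.671 0.098 0.155] [-20.  64. -26.]
[0.68  0.093 0.193] [-29.  68. -64.]
[0.679 0.096 0.153] [-26.  69. -24.]
[0.682 0.092 0.148] [-31.  70. -19.]
[0.681 0.098 0.146] [-26.  72. -17.]
[0.683 0.096 0.151] [-28.  73. -23.]
[0.687 0.097 0.158] [-30.  76. -29.]
[0.685 0.099 0.141] [-27.  76. -13.]
[0.691 0.091 0.185] [-37.  77. -56.]
[0.69  0.093 0.192] [-34.  77. -63.]
[0.69  0.094 0.189] [-34.  77. -61.]
[0.684 0.104 0.188] [-22.  78. -59.]
[0.692 0.092 0.2  ] [-36.  78. -71.]
```

No contact force, though the body is well into the iron's height, so the iron does not obstruct. Next I turn to line the lugs up with the slots (axis 32°/212°).

apply_moves(rows=[{"x": -1,"y": -1.3,"z": 0,"rx": 0,"ry": 0,"rz": -1.7,"claw": 200},{"x": -1,"y": -1.3,"z": 0,"rx": 0,"ry": 0,"rz": -3.4,"claw": 200},{"x": -1,"y": -1.3,"z": 0,"rx": 0,"ry": 0,"rz": -5.1,"claw": 200},{"x": -1,"y": -1.3,"z": 0,"rx": 0,"ry": 0,"rz": -6.8,"claw": 200},{"x": -1,"y": -1.3,"z": 0,"rx": 0,"ry": 0,"rz": -8.5,"claw": 200},{"x": -1,"y": -1.3,"z": 0,"rx": 0,"ry": 0,"rz": -10.2,"claw": 200},{"x": -1,"y": -1.3,"z": 0,"rx": 0,"ry": 0,"rz": -11.9,"claw": 200},{"x": -1,"y": -1.3,"z": 0,"rx": 0,"ry": 0,"rz": -13.6,"claw": 200},{"x": -1,"y": -1.3,"z": 0,"rx": 0,"ry": 0,"rz": -15,"claw": 200},{"x": -1,"y": -1.3,"z": 0,"rx": 0,"ry": 0,"rz": -15,"claw": 200}])

```text
time_s: 11.7
position: [0.6059, 0.0799, 0.1286]
tcp_rot: [[-0.848, -0.53, 0.0], [-0.53, 0.848, -0.0], [-0.0, -0.0, -1.0]]
force: [-0.3, -0.9, -0.9]
opening: 0.408
grasp_force: 29.9
```

apply_moves(rows=[{"x": 0,"y": 0,"z": 2,"rx": 0,"ry": 0,"rz": 0,"claw": 200},{"x": 0,"y": 0,"z": 5,"rx": 0,"ry": 0,"rz": 0,"claw": 200},{"x": 0,"y": 0,"z": 5,"rx": 0,"ry": 0,"rz": 0,"claw": 200}])

```text
time_s: 12.08
position: [0.6056, 0.0799, 0.1232]
tcp_rot: [[-0.848, -0.531, -0.001], [-0.531, 0.848, 0.0], [0.001, 0.0, -1.0]]
force: [0.3, -0.7, -0.8]
opening: 0.411
grasp_force: 29.9
```

```bash
python3 - <<'E'
from h import *
s=read_state(); R=s['tcp_rot']; t=s['position']; print(t,np.degrees(np.arctan2(R[1,0],R[0,0])),s['joint_positions'].round(1),s['force'])
print('shift mm',((np.array([.6058,.0800,.1235])-t)@R*1000).round(2))
p=camera_params('wrist'); im,d=capture('wrist'); g=im.mean(2)
print('pred lug tip',proj(p,t+R@[.023,0,.0432]),'socket -x slot outer',proj(p,[.6058-.848*.027,.08-.53*.027,.056]))
h=cv2.cvtColor(im,cv2.COLOR_RGB2HSV)
x0,y0=295,180
for v in range(180,214,2): print(v,g[v,305:346:2].astype(int))
E
```

```text
[0.60555963 0.07988637 0.12318135] -147.95950331511816 [  -3.    38.3   90.    -0.    51.8 -125. ] [ 0.27797966 -0.70672086 -0.75029556]
shift mm [-0.26 -0.03 -0.32]
pred lug tip (np.float64(323.84255286259645), np.float64(199.29829347789862)) socket -x slot outer (np.float64(323.81339797912597), np.float64(186.47556286122358))
180 [48 46 44 48 46 45 48 38 42 43 45 42 42 39 42 40 42 44 42 39 41]
182 [50 43 43 45 45 43 47 46 45 74 64 44 40 40 44 42 42 39 42 38 40]
184 [ 46  43  44  41  45  44  49  48  75 102  96  52  46  40  41  40  39  39
  41  40  42]
186 [ 47  44  47  62  68  79  79  87  95 115 112  88  84  75  73  60  45  40
  40  39  39]
188 [ 40  54  80 101 115 122 125 132 130 129 128 127 127 120 115 103  83  55
  41  40  33]
190 [ 74  97 125 126 126 127 118 129 126 118 122 123 124 123 125 126 124 108
  76  48  41]
192 [119 131 124 123 124 125 100 106 106 105 103 109 100 121 123 124 123 124
 123  92  71]
194 [124 124 108 117 126 122  95 108 105 103 103 102 105 118 123 126 102 118
 127 126 119]
196 [119  85  95 115 126 120  78  89  86  92  94  87  80 118 126 124  99  90
 105 124 124]
198 [121 118  81 112 118 115  65 101  96  89  89  91  84 113 120 115  85 105
 121 123 126]
200 [126 125 119  73  54  48  59 100 102 105 107 101 103  53  49  56 102 124
 127 125 123]
202 [124 123 108  38  34  39  68 103 110 120 124 128 123  47  37  34  84 124
 124 125 122]
204 [121 103  39  35  65 100 101 101 108 119 121 121 120  94  85  36  36  84
 120 124 123]
206 [106  41  37  51 100 105  99 101 107 119 120 125 124  97  98  58  33  35
  84 123 123]
208 [ 47  37  48  95 103 104 100  99  99 110  98 113 114  97 100 101  58  36
  35 106 125]
210 [ 35  46  93  95  90  64  50  44  33  31  35  32  39  41  49  83  89  55
  38  76 122]
212 [ 33  62  84  37  33  34  37  33  29  32  31  33  36  35  34  31  32  42
  36  43 116]
```

Slot centre (~323.5 px) and lug centre (~324 px) line up. Inserting.

apply_moves(rows=[{"x": 0,"y": 0,"z": 4,"rx": 0,"ry": 0,"rz": 0,"claw": 200},{"x": 0,"y": 0,"z": 8,"rx": 0,"ry": 0,"rz": 0,"claw": 200},{"x": 0,"y": 0,"z": 11,"rx": 0,"ry": 0,"rz": 0,"claw": 200},{"x": 0,"y": 0,"z": 13,"rx": 0,"ry": 0,"rz": 0,"claw": 200},{"x": 0,"y": 0,"z": 15,"rx": 0,"ry": 0,"rz": 0,"claw": 200},{"x": 0,"y": 0,"z": 15,"rx": 0,"ry": 0,"rz": 0,"claw": 200}])

```text
time_s: 12.88
position: [0.6058, 0.0799, 0.1084]
tcp_rot: [[-0.847, -0.531, -0.0], [-0.531, 0.847, 0.0], [0.0, 0.0, -1.0]]
force: [0.2, -0.7, -0.3]
opening: 0.412
grasp_force: 29.9
```

apply_moves(rows=[{"x": 0,"y": 0,"z": 2,"rx": 0,"ry": 0,"rz": 0,"claw": 200},{"x": 0,"y": 0,"z": 4,"rx": 0,"ry": 0,"rz": 0,"claw": 200},{"x": 0,"y": 0,"z": 6,"rx": 0,"ry": 0,"rz": 0,"claw": 200},{"x": 0,"y": 0,"z": 8,"rx": 0,"ry": 0,"rz": 0,"claw": 200},{"x": 0,"y": 0,"z": 8,"rx": 0,"ry": 0,"rz": 0,"claw": 200}])

```text
time_s: 13.5
position: [0.606, 0.0797, 0.1004]
tcp_rot: [[-0.847, -0.531, 0.0], [-0.531, 0.847, -0.0], [-0.0, -0.0, -1.0]]
force: [1.4, -1.4, -1.0]
opening: 0.412
grasp_force: 29.9
```

apply_moves(rows=[{"x": 0,"y": 0,"z": 2,"rx": 0,"ry": 0,"rz": 0,"claw": 200},{"x": 0,"y": 0,"z": 4,"rx": 0,"ry": 0,"rz": 0,"claw": 200},{"x": 0,"y": 0,"z": 6,"rx": 0,"ry": 0,"rz": 0,"claw": 200},{"x": 0,"y": 0,"z": 8,"rx": 0,"ry": 0,"rz": 0,"claw": 200},{"x": 0,"y": 0,"z": 9.5,"rx": 0,"ry": 0,"rz": 0,"claw": 200},{"x": 0,"y": 0,"z": 9.5,"rx": 0,"ry": 0,"rz": 0,"claw": 200},{"x": 0,"y": 0,"z": 9.5,"rx": 0,"ry": 0,"rz": 0,"claw": 200}])

```text
time_s: 14.38
position: [0.6061, 0.0798, 0.0915]
tcp_rot: [[-0.847, -0.531, 0.001], [-0.531, 0.847, -0.0], [-0.001, -0.001, -1.0]]
force: [-0.7, -1.3, 6.0]
opening: 0.412
grasp_force: 29.9
```

Pushed in at about 7 N, pressed about 8 mm. Twisting clockwise, gently at first.

apply_moves(rows=[{"x": 0,"y": 0,"z": 0.5,"rx": 0,"ry": 0,"rz": 0.6,"claw": 200},{"x": 0,"y": 0,"z": 0.5,"rx": 0,"ry": 0,"rz": 1.2,"claw": 200},{"x": 0,"y": 0,"z": 0.5,"rx": 0,"ry": 0,"rz": 1.8,"claw": 200},{"x": 0,"y": 0,"z": 0.5,"rx": 0,"ry": 0,"rz": 2.4,"claw": 200},{"x": 0,"y": 0,"z": 0.5,"rx": 0,"ry": 0,"rz": 3,"claw": 200},{"x": 0,"y": 0,"z": 0.5,"rx": 0,"ry": 0,"rz": 3,"claw": 200}])

```text
time_s: 15.12
position: [0.6062, 0.0793, 0.0911]
tcp_rot: [[-0.97, -0.244, 0.001], [-0.244, 0.97, -0.001], [-0.001, -0.001, -1.0]]
force: [-1.0, -2.7, 5.5]
opening: 0.414
grasp_force: 29.9
```

```bash
python3 - <<'E'
from h import *
s=read_state(); R=s['tcp_rot']; print(s['position'],np.degrees(np.arctan2(R[1,0],R[0,0])),s['force'],s['moment'],s['tau'][5])
E
```

```text
[0.60623847 0.07934117 0.09105587] -165.88948365368253 [-0.99934178 -2.65134781  5.5436088 ] [-0.54166754  0.07518722  0.05583933] 0.17921762075275183
```

apply_moves(rows=[{"x": 0,"y": 0,"z": 0,"rx": 0,"ry": 0,"rz": 0.7,"claw": 200},{"x": 0,"y": 0,"z": 0,"rx": 0,"ry": 0,"rz": 1.4,"claw": 200},{"x": 0,"y": 0,"z": 0,"rx": 0,"ry": 0,"rz": 2.1,"claw": 200},{"x": 0,"y": 0,"z": 0,"rx": 0,"ry": 0,"rz": 2.8,"claw": 200},{"x": 0,"y": 0,"z": 0,"rx": 0,"ry": 0,"rz": 3.5,"claw": 200},{"x": 0,"y": 0,"z": 0,"rx": 0,"ry": 0,"rz": 4.2,"claw": 200},{"x": 0,"y": 0,"z": 0,"rx": 0,"ry": 0,"rz": 4.2,"claw": 200}])

```text
time_s: 16.0
position: [0.6059, 0.0792, 0.091]
tcp_rot: [[-0.981, 0.192, 0.0], [0.192, 0.981, -0.001], [-0.0, -0.001, -1.0]]
force: [-0.6, -3.0, 5.9]
opening: 0.413
grasp_force: 29.9
```

```bash
python3 - <<'E'
from h import *
s=read_state(); R=s['tcp_rot']; print(s['position'],np.degrees(np.arctan2(R[1,0],R[0,0])),s['force'],s['moment'],s['tau'][5])
print((np.array([.6061,.0798,.091])-s['position'])@R*1000)
E
```

```text
[0.60594751 0.07921805 0.09097542] 168.92432326651016 [-0.61643842 -3.02324377  5.86841655] [-0.66875189  0.12536678  0.12756592] 0.23278425447642803
[-0.03786799  0.60037282 -0.02537139]
```

apply_moves(rows=[{"x": 0,"y": 0,"z": 0,"rx": 0,"ry": 0,"rz": 0.7,"claw": 200},{"x": 0,"y": 0,"z": 0,"rx": 0,"ry": 0,"rz": 1.4,"claw": 200},{"x": 0,"y": 0,"z": 0,"rx": 0,"ry": 0,"rz": 2.1,"claw": 200},{"x": 0,"y": 0,"z": 0,"rx": 0,"ry": 0,"rz": 2.8,"claw": 200},{"x": 0,"y": 0,"z": 0,"rx": 0,"ry": 0,"rz": 3.5,"claw": 200},{"x": 0,"y": 0,"z": 0,"rx": 0,"ry": 0,"rz": 4,"claw": 200},{"x": 0,"y": 0,"z": 0,"rx": 0,"ry": 0,"rz": 4,"claw": 200}])

```text
time_s: 16.88
position: [0.6057, 0.0794, 0.0909]
tcp_rot: [[-0.819, 0.574, -0.0], [0.574, 0.819, -0.001], [-0.0, -0.001, -1.0]]
force: [-0.1, -2.7, 5.3]
opening: 0.411
grasp_force: 29.9
```

```bash
python3 - <<'E'
from h import *
s=read_state(); R=s['tcp_rot']; print(s['position'],np.degrees(np.arctan2(R[1,0],R[0,0])),s['force'],s['moment'],s['tau'][5])
E
```

```text
[0.60574048 0.07943358 0.09091222] 144.9418289243901 [-0.11763171 -2.66502429  5.26327418] [-0.53666449  0.27353348  0.18732388] 0.2483115065842867
```

apply_moves(rows=[{"x": 0,"y": 0,"z": 0,"rx": 0,"ry": 0,"rz": 0.6,"claw": 200},{"x": 0,"y": 0,"z": 0,"rx": 0,"ry": 0,"rz": 1.2,"claw": 200},{"x": 0,"y": 0,"z": 0,"rx": 0,"ry": 0,"rz": 1.8,"claw": 200},{"x": 0,"y": 0,"z": 0,"rx": 0,"ry": 0,"rz": 2.2,"claw": 200},{"x": 0,"y": 0,"z": 0,"rx": 0,"ry": 0,"rz": 2.5,"claw": 200},{"x": 0,"y": 0,"z": 0,"rx": 0,"ry": 0,"rz": 2.5,"claw": 200}])

```text
time_s: 17.62
position: [0.6057, 0.0796, 0.0909]
tcp_rot: [[-0.642, 0.767, -0.0], [0.767, 0.642, -0.001], [-0.0, -0.001, -1.0]]
force: [-0.4, -2.5, 5.5]
opening: 0.41
grasp_force: 29.9
```

```bash
python3 - <<'E'
from h import *
s=read_state(); R=s['tcp_rot']; print(s['position'],np.degrees(np.arctan2(R[1,0],R[0,0])),s['force'],s['moment'],s['tau'][5])
E
```

```text
[0.60569377 0.07956831 0.09090834] 129.94459096897245 [-0.40130392 -2.53822422  5.54345531] [-0.54401381  0.22299406  0.23026541] 0.24834257550537586
```

apply_moves(rows=[{"x": 0,"y": 0,"z": 0,"rx": 0,"ry": 0,"rz": 0.3,"claw": 200},{"x": 0,"y": 0,"z": 0,"rx": 0,"ry": 0,"rz": 0.6,"claw": 200},{"x": 0,"y": 0,"z": 0,"rx": 0,"ry": 0,"rz": 0.6,"claw": 200}])

```text
time_s: 18.0
position: [0.6057, 0.0796, 0.0909]
tcp_rot: [[-0.593, 0.805, -0.0], [0.805, 0.593, -0.001], [-0.001, -0.001, -1.0]]
force: [-0.7, -2.5, 5.8]
opening: 0.411
grasp_force: 29.9
```

```bash
python3 - <<'E'
from h import *
s=read_state(); R=s['tcp_rot']; print(s['position'],np.degrees(np.arctan2(R[1,0],R[0,0])),s['force'],s['moment'],s['tau'][5])
E
```

```text
[0.60569797 0.0796119  0.09093444] 126.34696445942058 [-0.68522589 -2.50296783  5.82070891] [-0.44617663  0.23569239  0.26091771] 0.25441587902605534
```

apply_moves(rows=[{"x": 0,"y": 0,"z": 0,"rx": 0,"ry": 0,"rz": 0.3,"claw": 200},{"x": 0,"y": 0,"z": 0,"rx": 0,"ry": 0,"rz": 0.5,"claw": 200},{"x": 0,"y": 0,"z": 0,"rx": 0,"ry": 0,"rz": 0.5,"claw": 200}])

```text
time_s: 18.38
position: [0.6056, 0.0797, 0.0909]
tcp_rot: [[-0.551, 0.835, -0.0], [0.835, 0.551, -0.001], [-0.001, -0.001, -1.0]]
force: [-1.4, -1.8, 5.5]
opening: 0.408
grasp_force: 30.0
```

```bash
python3 - <<'E'
from h import *
s=read_state(); R=s['tcp_rot']; t=s['position']; print(t,np.degrees(np.arctan2(R[1,0],R[0,0])),s['force'],s['moment'],s['tau'][5])
p=camera_params('wrist'); im,d=capture('wrist'); g=im.mean(2)
a=np.radians(32)
print('lens predicted',proj(p,t+R@[0,0,-.0085])); 
for v in range(212,262,6): print(v,g[v,280:370:4].astype(int))
E
```

```text
[0.60562411 0.07969147 0.09090528] 123.40209329459829 [-1.39611986 -1.81022023  5.52851261] [-0.4248538   0.25347287  0.41101012] 0.415536817163229
lens predicted (np.float64(325.5151154680222), np.float64(268.2223877474867))
212 [ 30  31  28  77 122 117 118 117  36  33  28  30  31  34  28  96 123 118
 125 126  36  30  34]
218 [ 35  30  66 122  33  33  27  26  28  25  27  29  28  29  30  26  30  27
  28 116 121  33  30]
224 [ 27  29 121 103  26  28  26  31  29  30  31  30  29  30  31  32  31  32
  32  99 123 102  33]
230 [ 28  24  28  29  27  32  30  35  96 117 146 150 144 113  77  30  30  30
  31  28  32  26  31]
236 [ 23  24  31  30  30  29 114 128 113 120 135 132 130 112 129 149 102  28
  29  32  29  31  23]
242 [ 24  28  30  26  28 146 125 126 112 108 110 112 110 114 124 125 128 134
  25  28  31  26  26]
248 [43 45 42 40 47 53 50 54 56 52 56 57 53 51 53 52 61 61 48 46 41 44 43]
254 [57 56 59 59 57 58 56 59 57 56 54 56 56 55 56 55 57 61 56 59 53 59 61]
260 [62 62 59 62 64 62 63 63 60 64 63 64 61 62 64 62 62 63 63 62 65 63 65]
```

The moment jumped from 0.26 to 0.41 N m, so it is against the stop. I let it settle and check once more.

apply_moves(rows=[{"x": 0,"y": 0,"z": 0,"rx": 0,"ry": 0,"rz": 0,"claw": 200},{"x": 0,"y": 0,"z": 0,"rx": 0,"ry": 0,"rz": 0,"claw": 200},{"x": 0,"y": 0,"z": 0,"rx": 0,"ry": 0,"rz": 0,"claw": 200},{"x": 0,"y": 0,"z": 0,"rx": 0,"ry": 0,"rz": 0,"claw": 200}])

```text
time_s: 18.92
position: [0.6056, 0.0797, 0.0909]
tcp_rot: [[-0.551, 0.835, -0.001], [0.835, 0.551, -0.001], [-0.001, -0.001, -1.0]]
force: [-1.0, -2.1, 6.0]
opening: 0.411
grasp_force: 30.0
```

```bash
python3 - <<'E'
from h import *
from rig import hand_in
s=read_state(); print(s['position'],s['force'],s['moment'],s['grasp_force'])
if s['moment'][2]>.3 and s['force'][2]>4: print(hand_in())
E
```

```text
[0.60560445 0.07970425 0.09087968] [-1.02741998 -2.08544652  6.01667171] [-0.47930639  0.26334729  0.35258488] 30.00220976828132
the job is handed in; nothing more can be done
None
```

I handed the job in at about 19 s with the lamp module pushed in, twisted clockwise to the stop and still gripped (30 N grip, about 6 N push, 0.35 N m twist); hand-in returned no verdict.

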